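# Pack hat-shaped caps head to tail in the rack and close the stop

## Robot

A 6-joint arm with a two-finger parallel gripper is mounted at the origin on the work surface. World frame = base frame: x ahead of the robot, y to its left, z up, the work surface at z = 0. Lengths are in m, angles in rad, forces in N, time in s.
With the tool pointing down it reaches from about 0.425 to 0.95 m from the base axis. Payload 3.5 kg.
Tool frame: the origin (TCP) lies at the very end of the fingers, on their centre line; the grasp point (between the pads) lies 19 mm behind it; z points along the fingers, y is the line along which they close (so a half turn about z gives the same grasp; the last joint's range is limited). The gripper opens to 85 mm and grips with 20 to 120 N. Pads are 22 mm wide; open, the fingers measure 114 mm over their backs; the gripper's body (76 mm by 85 mm) begins 54 mm behind the grasp point. The pads swing forward as they close: fully open they stand 13 mm farther back than shut.
Start: joints at [-1.293, 0.286, 1.577, -0, 1.279, -0.15], TCP at [0.28, -0.614, 0.231] pointing down, gripper open.
Joint ranges: [-2.77, 2.77], [-0.9, 2.22], [0.21, 2.48], [-1.53, 4.67], [0.24, 2.81], [-2.84, 2.84]. Speed limits (rad/s): [2.79, 2.79, 3.14, 3.14, 3.14, 3.14].

## Interface

Orientations are given as a unit quaternion [x, y, z, w].
In Python, from plant import ctrl gives the robot as it stands.
- The arm moves only by the tool carry_out, never from a script. Its argument "deltas" is one flat list of numbers, 6 for each row, row after row: the shift along the tool's x, y, z in m, then the turn, a rotation vector about the tool's x, y, z in rad. A call has 1 to 5 rows; each row is the pose to reach, as a shift and turn from the pose commanded when the call began, along the tool's axes at that moment; what a row does not reach only later rows make up. A row lasts 1/8 s, in which the tool goes at most 62.5 mm and 10.7 degrees, less where a joint would pass 70% of its speed; a pose out of reach is approached as far as the arm can. A call with a gripper value outside its range is refused whole. "grip" is the opening in per cent of the stroke, from 0 (shut) to 100 (fully open), set as the call begins (left out, the last holds). The fingers move at their own pace and stop on an object; "grip_force" is the grip in N (left out, the last holds). Time passes only in rows, so rows that repeat a pose let the fingers close. It gives the time, the measured TCP pose, the force, the opening and the grip force at its end, in the units of the state.
- ctrl.get_state(): the state, without advancing time (a new reading comes with each control period).
- ctrl.read_camera(name): name is "scene" or "side" or "wrist"; returns (picture, depth): 480x640x3 uint8, red, green, blue; 480x640 float32, m along the optical axis (not along the pixel's ray), 0 where there is no reading.
- ctrl.camera_model(name): a dict with "intrinsics" (3x3 intrinsics, pixels), "k1" (the pictures are not rectified: a ray, as slopes to the right and down, at radius r is drawn at 1 + k1 r^2 times it, then the intrinsics apply), "extrinsics" (4x4, takes a point from world to camera coordinates); the wrist camera has in their place "hand_eye" (4x4, takes a point from camera to tool coordinates, whose origin is the TCP and whose axes are the flange's). Camera axes: x right, y down, z forward; pixel columns grow to the right and rows downward; lengths in m; the calibration is good to about 2 mm. A picture is of the moment at which its call begins: read the wrist's pose just before it. camera_model takes no time and is no camera call.
- ctrl.sign_off(): hands the job in; it is judged then, once.
Trained networks look in the newest picture that a camera, given by its name, has taken for a name from the list of things; names that differ only in an ending like _2 or _b are one class to them, and where a whole thing is asked for, a point or a joint stands for the part that bears it (a point fixed in the world has none). Each returns a list of dicts, best first, with "score" (0 to 1); they miss things now and then, are a little off and sometimes report something else, mostly with a low value. They report only what shows in the picture. A call takes as long as a camera call. They do not tell look-alikes from the thing itself.
- ctrl.find_in(camera, query): "uv" ([column, row] in pixels, amid what is visible of it).
The state is a dict: "time": time; "qpos": joint angles; "dq": joint speeds; "joint_efforts": joint torques, N m; "eef_pos": TCP position; "tcp_rot": TCP orientation; "contact_force": force on the tool from outside, world axes, zero at the start; "wrist_torque": the same for the moment, N m; "opening": opening from 0.0 (shut) to 1.0 (fully open); "finger_force": force on a finger pad.
Only numpy, scipy, OpenCV 4.12 (cv2) and the standard library are available. Lean on these libraries where they do the work, as an engineer would, in place of code of your own. Each camera call takes 0.05 s, during which the arm holds its last target. There are 200 camera calls.

## Task

Pack the three hat-shaped steel caps into the open-fronted rack as one tight row: the one standing crown-up in the rack stays at the fixed end, the cap lying crown-down goes next to it, and the other crown-up cap goes last, so that their brims overlap alternately low and high. Then push the rack's sliding stop towards the fixed end as far as it goes, so that the row has no slack, with all three caps flat on the bench and touching (or all but touching) the back wall, and let go. Keep every cap the way up it is, tip none over, and leave the other things on the bench where they are.

Things in the scene. Friction and masses are not known exactly. Their poses are not given: they have to be found in the camera images.
- rack: Aluminium rack fixed to the bench, no floor, front (-x) open. Origin on the bench on the row's centre line. In its frame: back wall's inner face x=+51 mm (8 thick, 55 high); fixed end wall's inner face y=+170 (12 thick, x -53 to +59, 55 high); sliding stop at the -y end. A tight row stands at x=0 (touching the back wall: +1), y=+120, +40, -40; the stop's inner face is then at y=-91.
- stop (a joint): Sliding stop, m. 0 = open: inner face at y=-175 mm of the rack, 345 mm from the fixed end wall. Grows as it slides towards the fixed end (+y of the rack), up to 0.084, its hard end of travel (a small block on the back wall, y=-77 mm, 65 mm high): a row of three caps with alternating brims is then tight, 1 mm of play; caps the wrong way round jam earlier. Stays where left; own friction about 2.5 N.
- stop_outside (a point): Middle of the stop plate's outer face (-y side), 30 mm above the bench; push here towards +y of the rack. Plate: 98 mm deep (x -49 to +49 of the rack), 12 thick, 2 to 52 mm high. A black guide shoe over the back wall (x above +43) reaches 33 mm farther out and 64 mm high. Axes as the rack's.
- cap_first_mid (a point): Crown-up cap already in the rack, loose, 0 to 12 mm short of the fixed end wall. All caps are the same stainless part, about 0.35 kg, hat-shaped: round brim 100 mm across, 5 thick, with six small holes; round crown 60 mm across; 50 mm high in all. Crown-up: brim on the bench, closed crown above. Point on its axis, 25 mm above the bench; z up.
- cap_down_mid (a point): The same part crown-down, on the bench in front of the rack: stands on its closed crown, brim on top at 45 to 50 mm height, hollow open upwards (54 mm across inside, floor 6 mm above the bench); shut fingers in the hollow can drag it. Its brim passes over a crown-up neighbour's brim: axes 80 mm apart when tight. Point on its axis, 25 mm above the bench; z up.
- cap_last_mid (a point): Second crown-up cap, on the bench in front of the rack, left or right of the crown-down cap. Its crown (60 mm across) can be gripped from above. It slides sideways under the crown-down cap's brim, but cannot be lowered from above with its axis nearer than 100 mm to that cap's axis. Point on its axis, 25 mm above its underside; z up.
- dish: Bystander: white plastic weighing dish, 64 mm wide, 18 mm high, near the robot. Origin at its underside.
- blank_disc: Bystander: flat steel disc, 100 mm wide, 6 mm thick (no crown, not a cap), on the left. Origin at its underside.
- jar: Bystander: white plastic jar with a red lid, 80 mm wide, 100 mm high, on the left. Origin at its underside.
- beaker: Bystander: glass beaker, 70 mm wide, 90 mm high, on the right. Origin at its underside.
- spatula: Bystander: spatula 200 mm long, lying on the bench on the right near the robot.
- flask: Bystander: amber glass bottle, 64 mm wide, 130 mm high, behind the rack on the right. Origin at its underside.
Not all that is in view belongs to the job. Leave any green look-alike of the part that bears cap_down_mid alone.

How it is judged:
By the outcome, as a careful person would: the job done as asked, in the order asked, and still so for the second after the job is handed in, with the robot touching nothing.
It also fails if it takes over 67 s, if anything falls off the work surface, if the arm or the gripper's body presses on something with over 40 N, if the wrist force passes 120 N, or if a joint passes its speed limit or range.

## Working session

There is one attempt and no reset: what is moved stays moved. The work goes in short steps, Python scripts to look and compute and a tool call to move; the robot and the scene stay as the last step left them, time stands still between calls to the robot, and variables do not carry over. Pictures are saved under pics/ and viewed, at most 11 in all, crops included, and the job is handed in when it is done.

Besides the shell and the picture viewer there is one more tool, called after "Emit:" as name(argument=value, ...) on one line, values as JSON. carry_out: Moves the arm, as the interface text tells. Its arguments: {"type":"object","properties":{"deltas":{"type":"array"},"grip":{"type":"number"},"grip_force":{"type":"number"}},"required":["deltas"]}

```bash
mkdir -p pics; cat > h.py <<'E'
import numpy as np, cv2
from scipy.spatial.transform import Rotation as R
from plant import ctrl
def T_wc(cam,st=None):
    m=ctrl.camera_model(cam)
    if 'extrinsics' in m: return np.linalg.inv(np.array(m['extrinsics']))
    st=st or ctrl.get_state()
    T=np.eye(4);T[:3,:3]=R.from_quat(st['tcp_rot']).as_matrix();T[:3,3]=st['eef_pos']
    return T@np.array(m['hand_eye'])
def rays(cam,uv):
    m=ctrl.camera_model(cam);K=np.array(m['intrinsics'],float)
    d=np.array([m['k1'],0,0,0],float)
    # r measured on undistorted ray
    return cv2.undistortPointsIter(np.array(uv,float).reshape(-1,1,2),K,d,None,None,(3,50,1e-9)).reshape(-1,2)
def pix2plane(cam,uv,z,T=None):
    T=T_wc(cam) if T is None else T
    n=rays(cam,uv); d=np.c_[n,np.ones(len(n))]@T[:3,:3].T
    return T[:3,3]+d*((z-T[2,3])/d[:,2])[:,None]
def cloud(cam,depth,T=None):
    T=T_wc(cam) if T is None else T
    v,u=np.mgrid[0:480,0:640]
    n=rays(cam,np.c_[u.ravel(),v.ravel()])
    z=depth.ravel()
    P=np.c_[n*z[:,None],z]@T[:3,:3].T+T[:3,3]
    P[z<=0]=np.nan
    return P.reshape(480,640,3)
E
python3 - <<'E'
from h import *
print(ctrl.get_state()); 
for c in('scene','side'):
    im,d=ctrl.read_camera(c); cv2.imwrite(f'pics/{c}0.png',im[:,:,::-1]); np.save(c+'_d.npy',d)
    P=cloud(c,d); m=ctrl.camera_model(c); print(c,m['intrinsics'],m['k1'],T_wc(c)[:3].round(3).tolist())
    for q in ['rack','stop','stop_outside','cap_first_mid','cap_down_mid','cap_last_mid','dish','blank_disc','jar','beaker']:
        for r in ctrl.find_in(c,q)[:4]:
            u,v=np.clip(np.round(r['uv']).astype(int),0,[639,479]); print(c,q,round(r['score'],2),u,v,P[v,u].round(3))
print(ctrl.camera_model('wrist'))
E
```

```text
{'time': 0.0, 'qpos': array([-1.29302177e+00,  2.87213029e-01,  1.57816980e+00,  2.64456015e-05,
        1.27860150e+00, -1.50006643e-01]), 'dq': array([ 7.18002472e-04,  9.37519093e-04, -4.10062076e-04,  4.82404135e-06,
       -9.25624651e-05, -8.12268537e-05]), 'joint_efforts': array([-2.46883542e-05, -4.05981374e+01, -2.92626500e+01, -1.81544697e-04,
        5.77920568e-03, -1.02659786e-05]), 'eef_pos': array([ 0.2798731 , -0.61352583,  0.2299195 ]), 'tcp_rot': array([ 9.77212594e-01,  2.12259549e-01, -6.37109894e-05, -1.19420725e-03]), 'contact_force': array([ 0.61221768, -0.49300425,  0.52307114]), 'wrist_torque': array([ 0.01184861, -0.03166292,  0.00543566]), 'finger_force': 0.0, 'opening': 1.0021589751440967}
scene [[460.33614517   0.         316.65038283]
 [  0.         460.33614517 248.2297167 ]
 [  0.           0.           1.        ]] -0.11567427954634542 [[0.232, 0.819, -0.525, 1.027], [0.973, -0.201, 0.116, -0.126], [-0.011, -0.538, -0.843, 0.883]]
scene rack 0.89 317 332 [ 0.685 -0.053  0.027]
scene stop 0.73 244 336 [ 0.676 -0.193  0.065]
scene stop_outside 0.82 242 
[... 1536 characters left out ...]
 0.099]
side beaker 0.73 382 272 [ 0.381 -0.016  0.005]
side beaker 0.62 378 161 [ 0.407 -0.36   0.067]
side beaker 0.38 279 207 [ 0.637 -0.184  0.027]
{'intrinsics': array([[393.62041108,   0.        , 323.32207314],
       [  0.        , 393.62041108, 242.05974106],
       [  0.        ,   0.        ,   1.        ]]), 'k1': 0.015833172034914, 'hand_eye': array([[ 5.71913605e-04, -9.61767049e-01, -2.73868247e-01,
         7.06275207e-02],
       [ 9.99999836e-01,  5.45444657e-04,  1.72794087e-04,
         4.48779913e-04],
       [-1.68076866e-05, -2.73868301e-01,  9.61767203e-01,
        -1.42019689e-01],
       [ 0.00000000e+00,  0.00000000e+00,  0.00000000e+00,
         1.00000000e+00]])}
```

View pics/scene0.png

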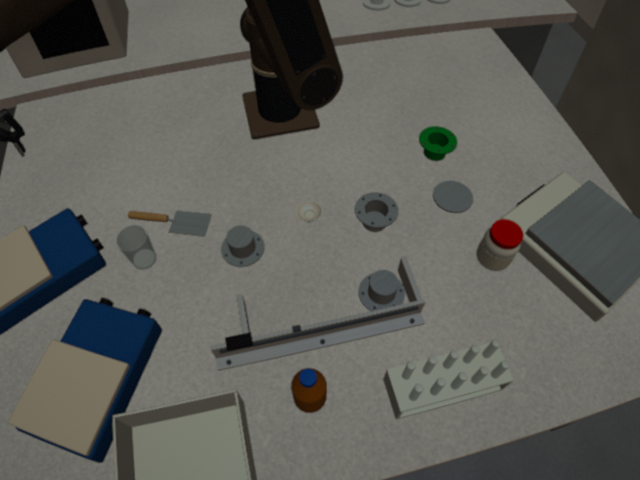

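View pics/side0.png

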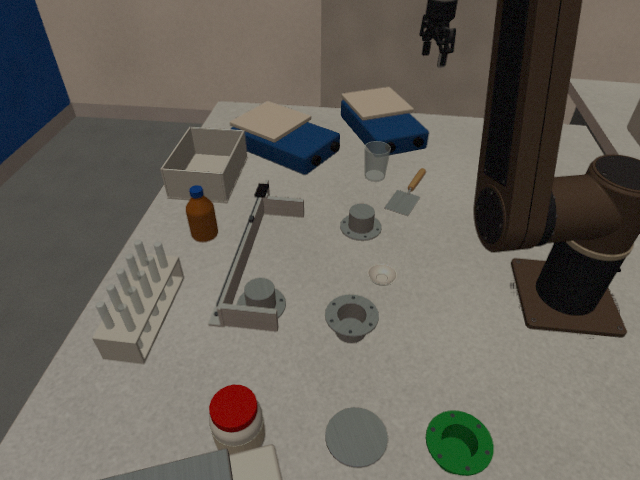

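Candidates for the crown-down cap: the steel one with an open hollow at scene (375,213), the green look-alike at (438,140), and the flat disc at (452,196). I choose the steel cap at (375,213). For cap_last I choose the crown-up steel cap at (241,246), and cap_first is at (380,292) in the rack. A close crop comes next.

```bash
python3 - <<'E'
from h import *
from scipy.optimize import least_squares
im=cv2.imread('pics/scene0.png'); cv2.imwrite('pics/crop0.png',cv2.resize(im[130:320,200:460],None,fx=3,fy=3,interpolation=cv2.INTER_CUBIC))
for c in('scene','side'):
    P=cloud(c,np.load(c+'_d.npy')).reshape(-1,3)
    def circ(c0,r,z0,z1,w):
        Q=P[(np.hypot(*(P[:,:2]-c0).T)<w)&(P[:,2]>z0)&(P[:,2]<z1)]
        # outermost: fit centre maximising disc coverage via min enclosing on trimmed pts
        f=lambda x:np.maximum(np.hypot(Q[:,0]-x[0],Q[:,1]-x[1])-r,0)
        s=least_squares(lambda x:np.r_[f(x)*1.,], c0)
        (ex,ey),er=cv2.minEnclosingCircle(Q[:,:2].astype(np.float32))
        return len(Q),Q.mean(0).round(4),(round(ex,4),round(ey,4),round(er,4))
    print(c,'down',circ([.43,.135],.05,.04,.056,.07))
    print(c,'last',circ([.45,-.16],.03,.043,.06,.05))
    print(c,'first',circ([.63,.1],.03,.043,.06,.035))
    B=P[(P[:,0]>.5)&(P[:,0]<.8)&(P[:,1]>-.3)&(P[:,1]<.25)&(P[:,2]>.05)&(P[:,2]<.075)]
    np.save(c+'_B.npy',B); H=np.zeros((60,56),int)
    g=((B[:,:2]-[.5,-.3])/.01).astype(int)
    for a,b in g:
        if a<60 and b<56:H[a,b]+=1
    print('\n'.join(f'{.5+i*.01:.2f} '+''.join('%2d'%min(x,99) for x in H[i]) for i in range(30) if H[i].any()))
E
```

```text
scene down (956, array([0.4375, 0.1444, 0.0494]), (0.4355, 0.1437, 0.0523))
scene last (503, array([ 0.4389, -0.169 ,  0.0497]), (0.4367, -0.1703, 0.0305))
scene first (580, array([0.624 , 0.1019, 0.0494]), (0.6215, 0.1033, 0.0306))
0.57  0 0 0 0 0 0 0 0 0 0 2 4 0 0 0 0 0 0 0 0 0 0 0 0 0 0 0 0 0 0 0 0 0 0 0 0 0 0 0 0 0 0 0 0 0 6 6 0 0 0 0 0 0 0 0 0
0.58  0 0 0 0 0 0 0 0 0 0 9 6 0 0 0 0 0 0 0 0 0 0 0 0 0 0 0 0 0 0 0 0 0 0 0 0 0 0 0 0 0 0 0 0 01112 0 0 0 0 0 0 0 0 0
0.59  0 0 0 0 0 0 0 0 0 01211 0 0 0 0 0 0 0 0 0 0 0 0 0 0 0 0 0 0 0 0 0 0 0 0 0 0 1 9 9 6 0 0 01413 0 0 0 0 0 0 0 0 0
0.60  0 0 0 0 0 0 0 0 0 01012 0 0 0 0 0 0 0 0 0 0 0 0 0 0 0 0 0 0 0 0 0 0 0 0 0 1 7 9 5 6 4 0 01411 0 0 0 0 0 0 0 0 0
0.61  0 0 0 0 0 0 0 0 0 01317 0 0 0 0 0 0 0 0 0 0 0 0 0 0 0 0 0 0 0 0 0 0 0 0 0 5 8 9 810 9 1 01511 0 0 0 0 0 0 0 0 0
0.62  0 0 0 0 0 0 0 0 0 01214 0 0 0 0 0 0 0 0 0 0 0 0 0 0 0 0 0 0 0 0 0 0 0 0 0 6 912 710 5 0 01413 0 0 0 0 0 0 0 0 0
0.63  0 0 0 0 0 0 0 0 0 01312 0 0 0 0 0 0 0 0 0 0 0 0 0 0 0 0 0 0 0 0 0 0 0 0 0 4 510 713 7 0 01414 0 0 0 0 0 0 0 0 0
0.64  0 0 0 0 0 0 0 0 0 01215 0 0 0 0 0 0
[... 2439 characters left out ...]
 0 0 0 3 5 0 61111 81613 7 6 7 7 5 7 0 81610 7 8 6 8 712 711 71011 81012 9131311131314161316 0 0 0 0 0 0 0 0 0
0.69  0 0 0 0 0 0 0 3 5 7 510 0 0 0 0 0 0 0 0 0 0 0 0 0 0 0 0 0 0 0 0 0 0 0 0 0 0 0 0 0 0 0 0 0 0 0 0 0 0 0 0 0 0 0 0
0.76  0 0 0 0 0 0 0 0 0 0 0 0 0 0 0 0 0 0 0 111 6 0 0 0 0 0 0 0 0 0 0 0 0 0 0 0 0 0 0 0 0 0 0 0 0 0 0 0 0 0 0 0 0 0 0
0.77  0 0 1 0 0 1 0 1 0 0 0 0 0 0 0 0 0 0 0 3 52237 3 0 0 0 0 0 0 0 0 0 0 0 0 0 0 0 0 0 0 0 0 0 0 0 0 0 0 0 0 0 0 0 0
0.78 1312 9141114 92714 0 0 0 0 0 0 0 0 0 0 0 0 01035 0 0 0 0 0 0 0 0 0 0 0 0 0 0 0 0 0 0 0 0 0 0 0 0 0 0 0 0 0 0 0 0
0.79  0 0 0 0 0 0 01519 0 0 0 0 0 0 0 0 0 0 0 0 0 042 0 0 0 0 0 0 0 0 0 0 0 8 4 2 4 5 2 3 1 5 0 0 0 1 1 2 2 0 0 1 2 0
```

View pics/crop0.png

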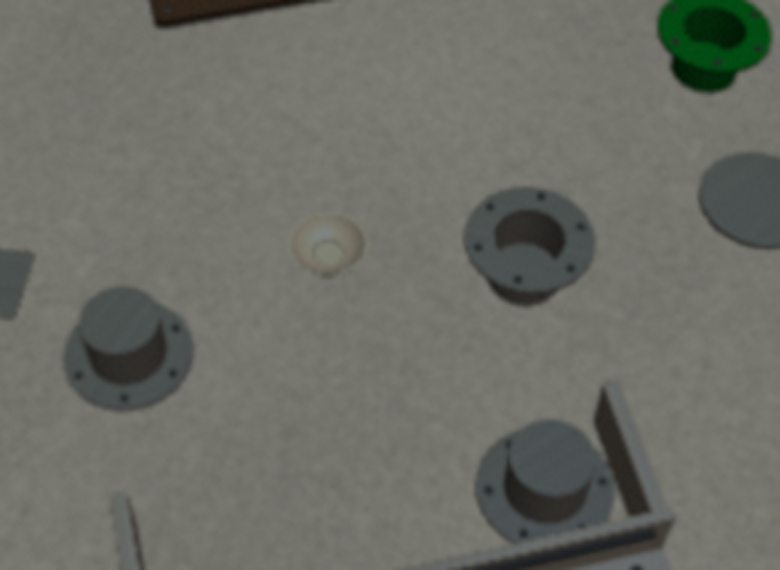

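The crop confirms the choices: the open steel cap at crop (529,240), cap_last at (125,345) and cap_first at (548,480). The rack is nearly aligned with the world axes. Next I fit the rack frame.

```bash
python3 - <<'E'
from h import *
for c in('scene','side'):
    B=np.load(c+'_B.npy')
    def rf(a,b):
        k=np.ones(len(a),bool)
        for _ in range(5):
            p=np.polyfit(a[k],b[k],1); r=b-np.polyval(p,a); k=abs(r)<.006
        return p,np.percentile(r[k],[5,50,95]).round(4),k.sum()
    W=B[(B[:,0]>.66)&(B[:,0]<.7)&(B[:,1]>-.17)&(B[:,1]<.14)&(B[:,2]>.05)&(B[:,2]<.06)]
    p,q,n=rf(W[:,1],W[:,0]); print(c,'back x at y=0',p,q,n)
    E=B[(B[:,1]>.145)&(B[:,1]<.175)&(B[:,0]<.665)&(B[:,0]>.57)]
    p,q,n=rf(E[:,0],E[:,1]); print('end y at x=.62',p,np.polyval(p,.62),q,n)
    E=B[(B[:,1]>-.205)&(B[:,1]<-.175)&(B[:,0]<.65)&(B[:,0]>.57)]
    p,q,n=rf(E[:,0],E[:,1]); print('stop y at x=.62',p,np.polyval(p,.62),q,n)
E
```

```text
scene back x at y=0 [0.00498028 0.68229523] [-0.0045  0.0004  0.0035] 681
end y at x=.62 [-0.00980175  0.16539677] 0.15931968014713466 [-0.005   0.      0.0053] 220
stop y at x=.62 [ 0.01270222 -0.19763408] -0.18975870570313885 [-0.0049  0.      0.0051] 170
side back x at y=0 [0.00511742 0.68198122] [-0.0036 -0.      0.004 ] 372
end y at x=.62 [0.00766458 0.15715323] 0.16190526613599757 [-0.0055  0.0001  0.0049] 251
stop y at x=.62 [-0.02736215 -0.17027827] -0.18724280423239925 [-0.004   0.0005  0.004 ] 31
```

Emit:
carry_out(deltas=[0.219,-0.19,0,0,0,-1.143,0.219,-0.19,0,0,0,-1.143,0.219,-0.19,0,0,0,-1.143,0.219,-0.19,0,0,0,-1.143,0.219,-0.19,0,0,0,-1.143], grip=20)

```text
time: 1.72
eef_pos: [0.4013, -0.3479, 0.2316]
tcp_rot: [0.773, 0.634, 0.0, 0.0]
contact_force: [0.2, -0.3, -0.6]
opening: 0.199
finger_force: 0.0
```

Emit:
carry_out(deltas=[0.255,0.009,0,0,0,-0.197,0.255,0.009,0,0,0,-0.197,0.255,0.009,0,0,0,-0.197,0.255,0.009,0,0,0,-0.197,0.255,0.009,0,0,0,-0.197])

```text
time: 2.35
eef_pos: [0.4617, -0.0993, 0.2316]
tcp_rot: [0.708, 0.706, 0.0, 0.0]
contact_force: [-0.1, -0.2, 0.1]
opening: 0.201
finger_force: 0.0
```

```bash
python3 - <<'E'
from h import *
s=ctrl.get_state();print(s['eef_pos'],s['tcp_rot'],s['time'])
E
```

```text
[ 0.46169857 -0.0992629   0.23158958] [7.07979105e-01 7.06233288e-01 3.25692892e-04 1.51202334e-04] 2.35
```

Emit:
carry_out(deltas=[0.243,-0.026,0.03,0,0,0,0.243,-0.026,0.03,0,0,0,0.243,-0.026,0.03,0,0,0,0.243,-0.026,0.03,0,0,0,0.243,-0.026,0.03,0,0,0])

```text
time: 2.98
eef_pos: [0.4366, 0.1428, 0.2008]
tcp_rot: [0.708, 0.706, -0.0, -0.0]
contact_force: [0.2, -0.9, -0.2]
opening: 0.198
finger_force: 0.0
```

```bash
cat > w.py <<'E'
from h import *
def look(name):
    s=ctrl.get_state(); im,d=ctrl.read_camera('wrist'); cv2.imwrite(f'pics/{name}.png',im[:,:,::-1])
    P=cloud('wrist',d,T_wc('wrist',s)); np.save(name+'.npy',P); print('tcp',s['eef_pos'].round(4),s['time']); return im,P.reshape(-1,3)
def circ(P,c0,z0,z1,w):
    Q=P[(np.hypot(P[:,0]-c0[0],P[:,1]-c0[1])<w)&(P[:,2]>z0)&(P[:,2]<z1)]
    (x,y),r=cv2.minEnclosingCircle(Q[:,:2].astype(np.float32)); return len(Q),Q.mean(0).round(4),round(x,4),round(y,4),round(r,4)
E
python3 - <<'E'
from w import *
im,P=look('w1')
print(circ(P,[.436,.1445],.04,.056,.065))
E
```

```text
tcp [0.4366 0.1428 0.2008] 2.975
(9518, array([0.4376, 0.1464, 0.0494]), 0.4378, 0.1447, 0.0504)
```

View pics/w1.png

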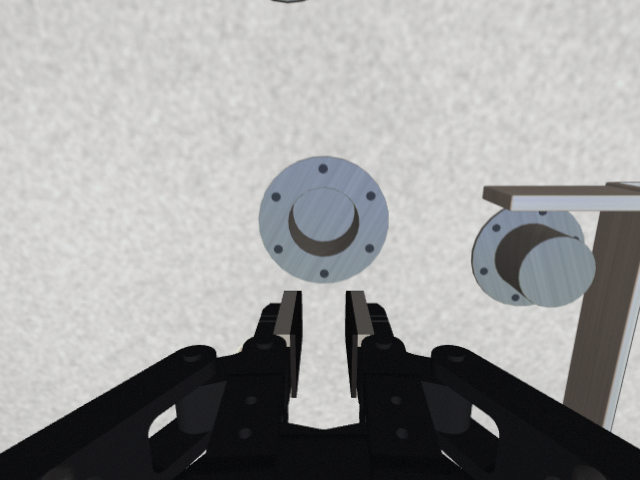

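Emit:
carry_out(deltas=[0.002,0.001,0.14,0,0,0,0.002,0.001,0.14,0,0,0,0.002,0.001,0.14,0,0,0,0.002,0.001,0.17,0,0,0,0.002,0.001,0.184,0,0,0])

```text
time: 3.65
eef_pos: [0.4395, 0.1416, 0.0177]
tcp_rot: [0.711, 0.703, 0.0, 0.0]
contact_force: [-1.3, 1.0, 1.5]
opening: 0.198
finger_force: 0.9
```

```bash
python3 - <<'E'
from w import *
P=np.load('w1.npy').reshape(-1,3); P=P[np.isfinite(P[:,0])]
print('first',circ(P,[.622,.1035],.044,.054,.04))
E=P[(P[:,1]>.14)&(P[:,1]<.18)&(P[:,0]>.58)&(P[:,0]<.66)&(P[:,2]>.05)&(P[:,2]<.058)]; print('end top y',np.percentile(E[:,1],[1,5,50,95,99]).round(4),len(E))
B=P[(P[:,0]>.665)&(P[:,0]<.70)&(P[:,1]<.14)&(P[:,2]>.05)&(P[:,2]<.058)]; print('back',np.percentile(B[:,0],[1,5,50,95,99]).round(4),B.mean(0),len(B))
B=P[(P[:,0]>.66)&(P[:,0]<.69)&(P[:,1]<.14)&(P[:,2]>.015)&(P[:,2]<.045)]; print('back face',np.percentile(B[:,0],[5,50,95]).round(4),B.mean(0),len(B))
B=P[(P[:,1]>.14)&(P[:,1]<.17)&(P[:,0]>.57)&(P[:,0]<.66)&(P[:,2]>.015)&(P[:,2]<.045)]; print('end face',np.percentile(B[:,1],[5,50,95]).round(4),len(B))
s=ctrl.get_state();print(s['eef_pos'],s['contact_force'],s['opening'])
E
```

```text
first (4482, array([0.6199, 0.1049, 0.0494]), 0.6213, 0.1035, 0.0307)
end top y [0.1549 0.1553 0.1609 0.1661 0.1664] 1798
back [0.6785 0.6789 0.6809 0.686  0.6868] [0.68161404 0.03738765 0.05359995] 2052
back face [0.6783 0.6793 0.6803] [0.67929785 0.05428312 0.03083173] 5294
end face [0.1572 0.1662 0.1665] 839
[0.43952403 0.14161322 0.01774033] [-1.27328417  1.02754013  1.48246074] 0.1981874558685733
```

Emit:
carry_out(deltas=[-0.015,0.01,0,0,0,0,-0.05,0.035,0,0,0,0,-0.085,0.06,0,0,0,0,-0.115,0.08,0,0,0,0,-0.132,0.09,0,0,0,0], grip=15)

```text
time: 4.28
eef_pos: [0.53, 0.0074, 0.0196]
tcp_rot: [0.711, 0.703, 0.001, 0.001]
contact_force: [-2.1, 4.2, 5.0]
opening: 0.152
finger_force: 3.2
```

```bash
python3 - <<'E'
from w import *
im,P=look('w2')
print(circ(P,[.53,.012],.044,.054,.065))
E
```

```text
tcp [0.53   0.0074 0.0196] 4.275
(28043, array([0.5366, 0.0321, 0.0518]), 0.5313, 0.0184, 0.05)
```

View pics/w2.png

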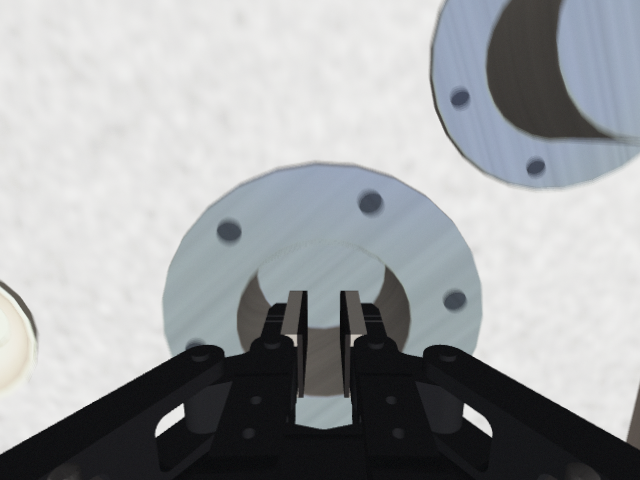

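Emit:
carry_out(deltas=[0,0,-0.008,0,0,0,0,0.025,-0.008,0,0,0,0,0.055,-0.008,0,0,0,0,0.08,-0.008,0,0,0,0,0.094,-0.008,0,0,0])

```text
time: 4.95
eef_pos: [0.621, 0.0102, 0.0258]
tcp_rot: [0.71, 0.705, -0.001, -0.001]
contact_force: [-4.9, 0.6, 5.6]
opening: 0.15
finger_force: 4.1
```

```bash
python3 - <<'E'
from w import *
im,P=look('w3')
P=P[np.isfinite(P[:,0])]
print(circ(P,[.62,.018],.044,.056,.06)); print(circ(P,[.622,.104],.044,.056,.033),ctrl.get_state()['contact_force'])
E
```

```text
tcp [0.621  0.0102 0.0258] 4.95
(13697, array([0.6391, 0.032 , 0.0498]), 0.6337, 0.0314, 0.0521)
(27181, array([0.621 , 0.0965, 0.0494]), 0.621, 0.1033, 0.03) [-0.90539407 -1.01930126  0.79986756]
```

```bash
python3 - <<'E'
from w import *
from scipy.optimize import least_squares
P=np.load('w3.npy').reshape(-1,3); P=P[np.isfinite(P[:,0])]
Q=P[(P[:,2]>.044)&(P[:,2]<.056)&(np.hypot(P[:,0]-.621,P[:,1]-.1033)>.034)&(P[:,0]<.675)&(P[:,1]<.09)]
# outer +y edge points per x-bin
e=[]
for x in np.arange(.58,.665,.004):
    q=Q[abs(Q[:,0]-x)<.002]
    if len(q)>5: e.append([x,np.percentile(q[:,1],99.5)])
e=np.array(e); print(e.round(4).tolist())
s=least_squares(lambda p:np.hypot(e[:,0]-p[0],e[:,1]-p[1])-.05,[.62,.015],loss='soft_l1',f_scale=.001); print(s.x,abs(s.fun).max())
E
```

```text
[[0.604, 0.018], [0.608, 0.0218], [0.612, 0.0218], [0.616, 0.0619], [0.62, 0.0625], [0.624, 0.0624], [0.628, 0.0619], [0.632, 0.0613], [0.636, 0.0604], [0.64, 0.0586], [0.644, 0.0569], [0.648, 0.0543], [0.652, 0.0512], [0.656, 0.0476], [0.66, 0.0433]]
[0.63023919 0.00971483] 0.028117582916838798
```

View pics/w3.png

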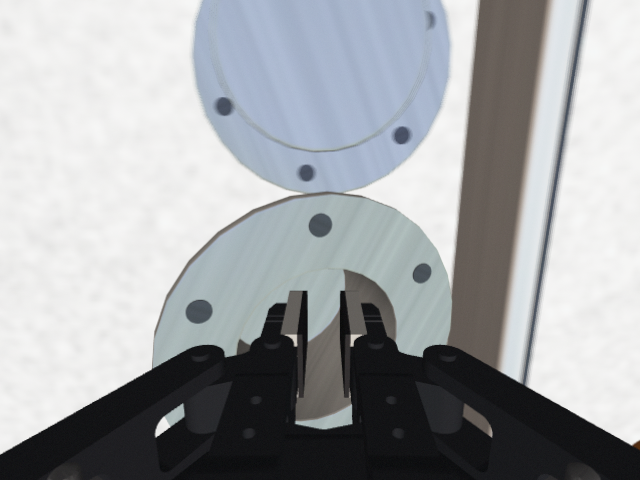

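```bash
python3 - <<'E'
from w import *
P=np.load('w3.npy')
for uv in [(170,330),(200,340),(215,285),(250,230),(290,205),(350,210),(400,235),(440,290),(440,330),(280,260),(330,280),(300,100)]:
    print(uv,P[uv[1],uv[0]].round(4))
P=np.load('w2.npy')
for uv in [(180,300),(200,250),(280,190),(350,180),(430,240),(470,320),(320,270),(480,40)]:
    print(uv,P[uv[1],uv[0]].round(4))
E
```

```text
(170, 330) [0.5808 0.0277 0.0713]
(200, 340) [0.5877 0.023  0.0686]
(215, 285) [0.5932 0.0396 0.0685]
(250, 230) [0.6027 0.0538 0.0642]
(290, 205) [0.6136 0.0601 0.0618]
(350, 210) [0.6304 0.0573 0.0553]
(400, 235) [0.6466 0.0479 0.0484]
(440, 290) [0.6625 0.0265 0.0419]
(440, 330) [0.6641 0.0105 0.0405]
(280, 260) [0.6102 0.0442 0.0615]
(330, 280) [0.6252 0.0174 0.0088]
(300, 100) [0.6162 0.0879 0.0497]
(180, 300) [0.4886 0.0287 0.0531]
(200, 250) [0.4966 0.0447 0.0548]
(280, 190) [0.5199 0.0614 0.0547]
(350, 180) [0.539  0.0638 0.0539]
(430, 240) [0.5624 0.046  0.0518]
(470, 320) [0.5769 0.0196 0.0504]
(320, 270) [0.5301 0.0208 0.0069]
(480, 40) [0.5888 0.1073 0.0046]
```

The w3 picture shows the crown-down cap tilted: its -x brim, at (170,330), is about 30 mm higher than its +x brim, at (440,330). The first cap, at (320,100), is undisturbed. I'll back off gently so it settles, then look again.

Emit:
carry_out(deltas=[0,-0.002,0,0,0,0,0,-0.005,0,0,0,0,0,-0.007,0,0,0,0])

```text
time: 5.38
eef_pos: [0.6133, 0.0095, 0.0253]
tcp_rot: [0.71, 0.704, -0.0, -0.0]
contact_force: [-1.4, 1.7, 0.6]
opening: 0.152
finger_force: 1.0
```

```bash
python3 - <<'E'
from w import *
im,P=look('w4'); P=P.reshape(480,640,3)
for uv in [(170,330),(200,340),(215,285),(250,230),(290,205),(350,210),(400,235),(440,290),(440,330),(330,280),(300,100)]:
    print(uv,P[uv[1],uv[0]].round(4))
print(ctrl.get_state()['contact_force'])
E
```

```text
tcp [0.6133 0.0095 0.0253] 5.375
(170, 330) [0.564  0.0159 0.0501]
(200, 340) [0.5735 0.0122 0.0501]
(215, 285) [0.5801 0.0316 0.0499]
(250, 230) [0.5925 0.0499 0.0509]
(290, 205) [0.6049 0.0575 0.0505]
(350, 210) [0.6228 0.056  0.0516]
(400, 235) [0.6385 0.0477 0.0497]
(440, 290) [nan nan nan]
(440, 330) [0.6536 0.0143 0.0483]
(330, 280) [0.6175 0.0156 0.0053]
(300, 100) [0.6086 0.0872 0.0498]
[-1.15485221 -0.03793841  0.7327514 ]
```

Emit:
carry_out(deltas=[0,0,-0.06,0,0,0,0,0,-0.06,0,0,0.18,0,0,-0.06,0,0,0.36,0,0,-0.06,0,0,0.54,0,0,-0.06,0,0,0.72], grip=0)

```text
time: 6.05
eef_pos: [0.6144, 0.0087, 0.0853]
tcp_rot: [0.914, 0.406, 0.0, 0.001]
contact_force: [0.4, -0.0, 0.1]
opening: -0.001
finger_force: 0.0
```

Emit:
carry_out(deltas=[0,0,0,0,0,0.18,0,0,0,0,0,0.36,0,0,0,0,0,0.54,0,0,0,0,0,0.72,0,0,0,0,0,0.849])

```text
time: 6.68
eef_pos: [0.6144, 0.0087, 0.0852]
tcp_rot: [1.0, -0.006, 0.001, 0.0]
contact_force: [0.5, 0.4, 0.5]
opening: 0.003
finger_force: 0.0
```

```bash
python3 - <<'E'
from w import *
im,P=look('w5')
s=ctrl.get_state();print(s['tcp_rot'],s['opening'])
P=P[np.isfinite(P[:,0])]
Q=P[(P[:,0]>.55)&(P[:,0]<.675)&(P[:,1]<.07)&(P[:,1]>-.06)&(P[:,2]>.044)&(P[:,2]<.056)]
print(len(Q),cv2.minEnclosingCircle(Q[:,:2].astype(np.float32)),np.percentile(Q,[1,99],axis=0))
E
```

```text
tcp [0.6144 0.0087 0.0852] 6.675
[ 9.99975403e-01 -6.98793559e-03  5.51900707e-04  2.39942162e-04] 0.0009228586910013831
17440 ((0.6099585294723511, 0.014958529733121395), 0.05006970465183258) [[ 0.57837102 -0.0321563   0.04691965]
 [ 0.65812412  0.06228638  0.05083007]]
```

View pics/w5.png

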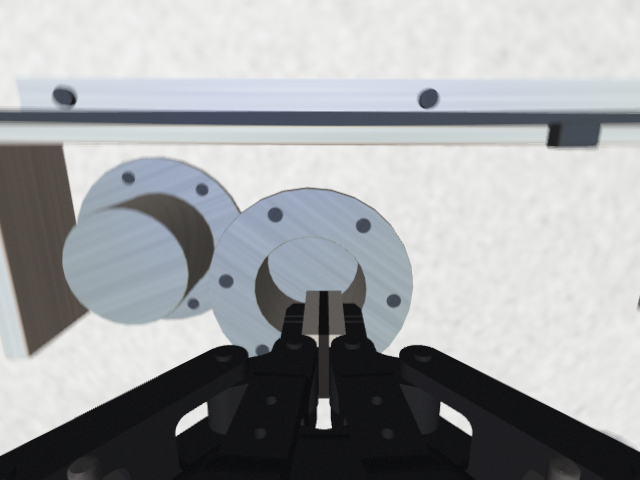

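Emit:
carry_out(deltas=[-0.004,-0.006,0.04,0,0,0,-0.004,-0.006,0.072,0,0,0,0.008,-0.006,0.072,0,0,0,0.015,-0.006,0.072,0,0,0,0.02,-0.006,0.072,0,0,0])

```text
time: 7.35
eef_pos: [0.6361, 0.0146, 0.0151]
tcp_rot: [1.0, -0.003, 0.001, 0.0]
contact_force: [-2.0, 0.3, 0.1]
opening: 0.002
finger_force: 1.0
```

Emit:
carry_out(deltas=[0.003,0,0,0,0,0,0.006,0,0,0,0,0,0.009,0,0,0,0,0])

```text
time: 7.72
eef_pos: [0.6431, 0.0149, 0.0138]
tcp_rot: [1.0, -0.003, -0.001, 0.0]
contact_force: [-9.9, -0.2, 6.7]
opening: 0.003
finger_force: 4.5
```

```bash
cat >> w.py <<'E'
def plane(Q):
    c=Q.mean(0); A=np.c_[Q[:,:2]-c[:2],np.ones(len(Q))]; return np.linalg.lstsq(A,Q[:,2],rcond=None)[0].round(3)
def wall(P,x0=.674,x1=.688,y0=-.1,y1=.1):
    B=P[(P[:,0]>x0)&(P[:,0]<x1)&(P[:,1]>y0)&(P[:,1]<y1)&(P[:,2]>.015)&(P[:,2]<.045)]
    return len(B),np.percentile(B[:,0],[5,50,95]).round(4) if len(B) else None
E
python3 - <<'E'
from w import *
im,P=look('w6'); print(ctrl.get_state()['contact_force'])
P=P[np.isfinite(P[:,0])]
Q=P[(P[:,0]>.55)&(P[:,0]<.6785)&(P[:,1]<.07)&(P[:,1]>-.06)&(P[:,2]>.04)&(P[:,2]<.0515)]
print(len(Q),cv2.minEnclosingCircle(Q[:,:2].astype(np.float32)),np.percentile(Q,[1,99],axis=0),plane(Q)); print(wall(P,y0=.0,y1=.05),wall(P,y0=-.06,y1=-.03))
E
```

```text
tcp [0.6431 0.0149 0.0138] 7.725
[-3.63145818 -0.1835774   3.26006704]
20832 ((0.6302524209022522, 0.015004330314695835), 0.04964923486113548) [[ 0.6227166  -0.03001623  0.04694759]
 [ 0.67703911  0.05950872  0.05100227]] [-0.01  -0.     0.049]
(3, array([0.6747, 0.6753, 0.676 ])) (0, None)
```

Emit:
carry_out(deltas=[-0.004,0,0,0,0,0,-0.005,0,-0.06,0,0,0,-0.005,0,-0.075,0,0,0,-0.078,-0.089,-0.075,0,0,0,-0.078,-0.089,-0.075,0,0,0])

```text
time: 8.4
eef_pos: [0.5653, 0.1052, 0.0884]
tcp_rot: [1.0, -0.004, 0.001, -0.0]
contact_force: [1.3, -0.3, 0.3]
opening: 0.005
finger_force: 0.0
```

Emit:
carry_out(deltas=[0,0,0.05,0,0,0,0,0,0.075,0,0,0,0.009,0,0.075,0,0,0,0.015,0,0.075,0,0,0,0.02,0,0.075,0,0,0])

```text
time: 9.02
eef_pos: [0.5874, 0.1041, 0.0147]
tcp_rot: [1.0, -0.004, 0.001, -0.0]
contact_force: [-1.8, 0.1, 1.2]
opening: 0.002
finger_force: 2.2
```

Emit:
carry_out(deltas=[0.003,0,0,0,0,0,0.005,0,0,0,0,0])

```text
time: 9.28
eef_pos: [0.5873, 0.1042, 0.0137]
tcp_rot: [1.0, -0.003, -0.006, 0.0]
contact_force: [-15.5, -0.7, 10.2]
opening: -0.002
finger_force: 7.9
```

```bash
python3 - <<'E'
from w import *
im,P=look('w7'); print(ctrl.get_state()['contact_force'])
P=P[np.isfinite(P[:,0])]
Q=P[(P[:,0]>.58)&(P[:,0]<.674)&(P[:,1]<.145)&(P[:,1]>.068)&(P[:,2]>.044)&(P[:,2]<.0515)]
print(len(Q),cv2.minEnclosingCircle(Q[:,:2].astype(np.float32)),plane(Q))
E
```

```text
tcp [0.5873 0.1042 0.0137] 9.275
[-13.84975995  -1.23043095   8.28652689]
35151 ((0.6197821497917175, 0.1032063364982605), 0.03981722891330719) [-0.004  0.     0.049]
```

Emit:
carry_out(deltas=[-0.01,0,0,0,0,0,-0.012,0,-0.06,0,0,0,-0.012,0,-0.11,0,0,0.0,-0.03,0.05,-0.11,0,0,-0.18,-0.05,0.105,-0.11,0,0,-0.36], grip=100)

```text
time: 9.95
eef_pos: [0.5424, 0.0005, 0.1259]
tcp_rot: [0.984, 0.176, 0.003, 0.001]
contact_force: [-0.0, -1.0, 0.1]
opening: 0.997
finger_force: 0.0
```

Emit:
carry_out(deltas=[-0.158,0.1235,0,0,0,-1.216,-0.158,0.1235,0,0,0,-1.216,-0.158,0.1235,0,0,0,-1.216,-0.158,0.1235,0,0,0,-1.216,-0.158,0.1235,0,0,0,-1.216])

```text
time: 10.58
eef_pos: [0.4342, -0.1708, 0.1245]
tcp_rot: [0.82, 0.573, 0.001, 0.002]
contact_force: [-0.4, 1.9, 0.2]
opening: 1.003
finger_force: 0.0
```

Emit:
carry_out(deltas=[0,0,0,0,0,-0.286,0,0,0,0,0,-0.286])

```text
time: 10.82
eef_pos: [0.4351, -0.1692, 0.1245]
tcp_rot: [0.729, 0.684, 0.0, 0.002]
contact_force: [-0.2, -0.2, 0.0]
opening: 0.997
finger_force: 0.0
```

```bash
python3 - <<'E'
from w import *
im,P=look('w8'); s=ctrl.get_state();print(s['eef_pos'],s['tcp_rot'])
P=P[np.isfinite(P[:,0])]
print(circ(P,[.4375,-.1695],.044,.055,.045)); 
Q=P[(np.hypot(P[:,0]-.4375,P[:,1]+.1695)<.045)&(P[:,2]>.044)&(P[:,2]<.055)];print(np.percentile(Q,[1,99],axis=0))
E
```

```text
tcp [ 0.4351 -0.1692  0.1245] 10.825
[ 0.43517365 -0.16911185  0.12445895] [7.28577936e-01 6.84960316e-01 4.41821058e-04 1.83312035e-03]
(7962, array([ 0.4373, -0.1681,  0.0494]), 0.4371, -0.1697, 0.0303)
[[ 0.409515   -0.19694865  0.0470873 ]
 [ 0.4649861  -0.14085308  0.05095413]]
```

View pics/w8.png

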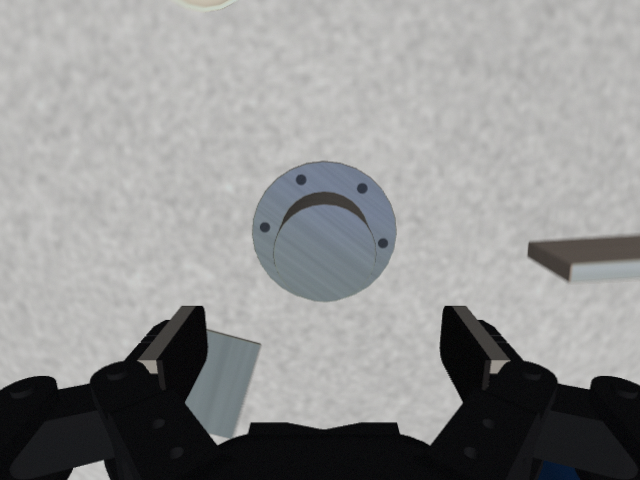

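Emit:
carry_out(deltas=[0,0.002,0.05,0,0,-0.062,0,0.002,0.09,0,0,-0.062,0,0.002,0.112,0,0,-0.062,0,0.002,0.112,0,0,-0.062])

```text
time: 11.38
eef_pos: [0.4356, -0.168, 0.0103]
tcp_rot: [0.709, 0.705, -0.0, -0.001]
contact_force: [-0.6, -0.3, 0.3]
opening: 1.002
finger_force: 0.0
```

Emit:
carry_out(deltas=[0,0,0,0,0,0,0,0,0,0,0,0,0,0,0,0,0,0,0,0,0,0,0,0], grip=50, grip_force=40)

```text
time: 11.88
eef_pos: [0.4376, -0.1693, 0.0133]
tcp_rot: [0.709, 0.706, 0.0, 0.001]
contact_force: [-2.4, 1.8, 6.5]
opening: 0.69
finger_force: 44.4
```

Emit:
carry_out(deltas=[0,0,-0.03,0,0,0,0.02,0.02,-0.03,0,0,0.18,0.04,0.05,-0.03,0,0,0.36,0.06,0.09,-0.03,0,0,0.54,0.079,0.12,-0.03,0,0,0.72])

```text
time: 12.5
eef_pos: [0.5577, -0.0891, 0.041]
tcp_rot: [0.913, 0.408, 0.0, 0.0]
contact_force: [0.6, -0.4, -4.2]
opening: 0.688
finger_force: 45.6
```

Emit:
carry_out(deltas=[0,0,0,0,0,0.18,0,0,0,0,0,0.36,0,0,0,0,0,0.54,0,0,0,0,0,0.72,0,0,0,0,0,0.85])

```text
time: 13.12
eef_pos: [0.556, -0.0896, 0.0406]
tcp_rot: [1.0, -0.004, -0.001, -0.0]
contact_force: [-1.4, 0.8, -3.9]
opening: 0.691
finger_force: 45.6
```

```bash
python3 - <<'E'
from w import *
im,P=look('w9'); s=ctrl.get_state();print(s['eef_pos'],s['tcp_rot'],s['opening'],s['contact_force'])
P=P[np.isfinite(P[:,0])]
print(wall(P,y0=-.15,y1=-.02))
S=P[(P[:,1]>-.215)&(P[:,1]<-.15)&(P[:,0]>.585)&(P[:,0]<.66)&(P[:,2]>.015)&(P[:,2]<.045)]; print('stop',len(S),np.percentile(S[:,1],[5,50,95]) if len(S) else 0)
Q=P[(P[:,0]>.56)&(P[:,0]<.674)&(P[:,1]<.068)&(P[:,1]>-.04)&(P[:,2]>.044)&(P[:,2]<.0515)]
print(len(Q),cv2.minEnclosingCircle(Q[:,:2].astype(np.float32)))
E
```

```text
tcp [ 0.556  -0.0896  0.0406] 13.125
[ 0.55603729 -0.08960616  0.04063091] [ 9.99984820e-01 -5.47888626e-03 -5.04166736e-04 -2.94109085e-04] 0.6926951896894101 [-0.24282372  0.54459756 -4.16705912]
(0, None)
stop 10892 [-0.18540801 -0.18471363 -0.18399838]
25463 ((0.6222715377807617, 0.0025912560522556305), 0.047961849719285965)
```

View pics/w9.png

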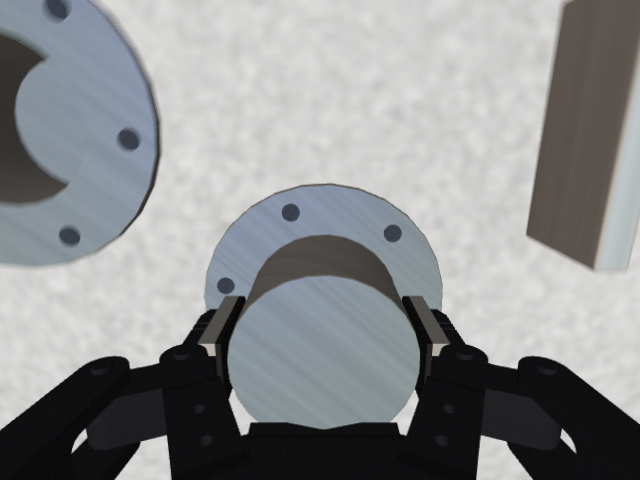

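Emit:
carry_out(deltas=[0.01,0,0.015,0,0,0,0.035,0,0.025,0,0,0,0.055,0,0.027,0,0,0,0.065,0,0.028,0,0,0,0.069,0,0.029,0,0,0])

```text
time: 13.8
eef_pos: [0.6257, -0.0904, 0.0133]
tcp_rot: [1.0, -0.001, -0.001, 0.0]
contact_force: [-5.6, 1.3, 7.1]
opening: 0.688
finger_force: 46.8
```

Emit:
carry_out(deltas=[0.002,0,0,0,0,0,0.004,0,0,0,0,0])

```text
time: 14.05
eef_pos: [0.6278, -0.0904, 0.0133]
tcp_rot: [1.0, -0.001, -0.003, -0.0]
contact_force: [-12.9, -0.2, 11.0]
opening: 0.691
finger_force: 47.0
```

Emit:
carry_out(deltas=[-0.003,0,0,0,0,0,-0.003,0,0,0,0,0,-0.003,0,0,0,0,0,-0.003,0,-0.03,0,0,0,-0.003,0,-0.085,0,0,0], grip=78)

```text
time: 14.68
eef_pos: [0.6248, -0.0896, 0.0951]
tcp_rot: [1.0, -0.002, -0.003, -0.001]
contact_force: [0.2, -1.0, 0.3]
opening: 0.778
finger_force: 0.0
```

Emit:
carry_out(deltas=[-0.015,0.06,0,0,0,0,-0.015,0.12,0,0,0,0,-0.015,0.147,0,0,0,0,-0.015,0.147,0.04,0,0,0,-0.015,0.147,0.07,0,0,0], grip=0)

```text
time: 15.3
eef_pos: [0.611, -0.2372, 0.0258]
tcp_rot: [1.0, -0.002, -0.0, -0.0]
contact_force: [-0.3, -0.6, -0.3]
opening: 0.001
finger_force: 0.0
```

```bash
python3 - <<'E'
from w import *
im,P=look('w10'); s=ctrl.get_state();print(s['eef_pos'],s['tcp_rot'],s['opening'],s['contact_force'])
P=P[np.isfinite(P[:,0])]
S=P[(P[:,1]>-.215)&(P[:,1]<-.16)&(P[:,0]>.58)&(P[:,0]<.66)&(P[:,2]>.049)&(P[:,2]<.056)]; print('stop top',len(S),np.percentile(S[:,1],[2,50,98]) if len(S) else 0)
print('last',circ(P,[.625,-.09],.044,.0515,.04))
E
```

```text
tcp [ 0.611  -0.2372  0.0258] 15.3
[ 0.60807637 -0.23528427  0.02085875] [ 0.99998812 -0.00204063 -0.00370456 -0.00242313] -0.0012768830815974264 [-2.23327995  0.91230046 -2.98102168]
stop top 6536 [-0.19706154 -0.19136665 -0.18543711]
last (0, array([nan, nan, nan]), 0.0, 0.0, 0.0)w.py:7: RuntimeWarning: Mean of empty slice.
  (x,y),r=cv2.minEnclosingCircle(Q[:,:2].astype(np.float32)); return len(Q),Q.mean(0).round(4),round(x,4),round(y,4),round(r,4)
  ret = um.true_divide(
```

Emit:
carry_out(deltas=[0,-0.015,0,0,0,0,0,-0.027,0,0,0,0,0,-0.038,0,0,0,0,0,-0.049,0,0,0,0,0,-0.06,0,0,0,0])

```text
time: 15.98
eef_pos: [0.6126, -0.1771, 0.029]
tcp_rot: [1.0, -0.002, 0.001, 0.001]
contact_force: [0.2, -3.1, 2.0]
opening: 0.002
finger_force: 1.6
```

Emit:
carry_out(deltas=[0,-0.01,0,0,0,0,0,-0.02,0,0,0,0,0,-0.028,0,0,0,0,0,-0.034,0,0,0,0])

```text
time: 16.48
eef_pos: [0.6125, -0.1435, 0.0283]
tcp_rot: [1.0, -0.002, 0.001, 0.001]
contact_force: [1.1, -5.9, 4.4]
opening: 0.003
finger_force: 2.6
```

Emit:
carry_out(deltas=[0,-0.004,0,0,0,0,0,-0.008,0,0,0,0])

```text
time: 16.73
eef_pos: [0.6125, -0.1362, 0.0282]
tcp_rot: [1.0, -0.002, 0.001, 0.001]
contact_force: [0.9, -5.7, 5.2]
opening: 0.001
finger_force: 3.5
```

```bash
python3 - <<'E'
from w import *
s=ctrl.get_state();print(s['eef_pos'],s['tcp_rot'],s['contact_force'])
im,d=ctrl.read_camera('scene'); cv2.imwrite('pics/s2.png',cv2.resize(im[180:400,190:470,::-1],None,fx=2.8,fy=2.7,interpolation=cv2.INTER_CUBIC))
E
```

```text
[ 0.61247896 -0.13621725  0.02823396] [ 0.99999722 -0.00170501  0.00107257  0.00122208] [ 0.91624983 -5.71540627  5.17638517]
```

View pics/s2.png

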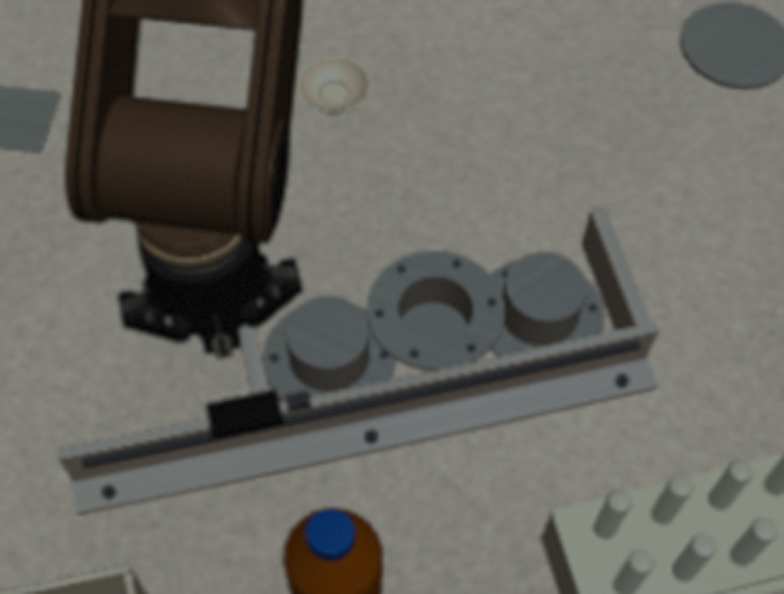

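The row is forming with the brims alternating. The shoe at (245,415) is just short of the end block at (298,400), so I keep pushing.

Emit:
carry_out(deltas=[0,-0.003,0,0,0,0,0,-0.006,0,0,0,0])

```text
time: 17.02
eef_pos: [0.6125, -0.1325, 0.0283]
tcp_rot: [1.0, -0.001, 0.001, 0.004]
contact_force: [-0.6, -18.3, 1.7]
opening: 0.0
finger_force: 9.2
```

Emit:
carry_out(deltas=[0,-0.003,0,0,0,0,0,-0.005,0,0,0,0])

```text
time: 17.27
eef_pos: [0.6126, -0.1325, 0.0284]
tcp_rot: [1.0, 0.0, 0.002, 0.008]
contact_force: [-1.5, -29.5, -1.2]
opening: 0.001
finger_force: 15.0
```

Emit:
carry_out(deltas=[0,0.015,0,0,0,0,0,0.025,0,0,0,0,0,0.025,-0.06,0,0,0,0,0.025,-0.12,0,0,0,0,0.0,-0.17,0,0,0])

```text
time: 17.9
eef_pos: [0.6115, -0.1239, 0.1989]
tcp_rot: [1.0, -0.003, -0.0, -0.001]
contact_force: [0.4, -0.3, -0.9]
opening: 0.004
finger_force: 0.0
```

Emit:
carry_out(deltas=[-0.03,-0.155,-0.05,0,0,0,-0.03,-0.155,-0.05,0,0,0,-0.03,-0.155,-0.05,0,0,0,-0.03,-0.155,-0.05,0,0,0])

```text
time: 18.4
eef_pos: [0.5814, 0.0345, 0.2479]
tcp_rot: [1.0, 0.001, 0.0, -0.001]
contact_force: [-0.0, -0.2, 0.3]
opening: -0.002
finger_force: 0.0
```

```bash
python3 - <<'E'
from w import *
im,P=look('w11'); P=P[np.isfinite(P[:,0])]
for y0 in(.104,.025,-.055):
    r=.034 if y0!=.025 else .06
    k=(np.hypot(P[:,0]-.627,P[:,1]-y0)<r)&(P[:,2]>.044)&(P[:,2]<.0515)&(P[:,0]<.6782)
    if y0==.025: k&=(abs(P[:,1]-y0)<.05)&(np.minimum(np.hypot(P[:,0]-.627,P[:,1]-.104),np.hypot(P[:,0]-.627,P[:,1]+.055))>.033)
    Q=P[k]; print(len(Q),cv2.minEnclosingCircle(Q[:,:2].astype(np.float32)),Q[:,2].mean(),plane(Q))
for a in(.02,-.12,.13,-.05): print(a,wall(P,y0=a-.015,y1=a+.015))
B=P[(P[:,0]>.674)&(P[:,0]<.692)&(P[:,1]>-.07)&(P[:,1]<.13)&(P[:,2]>.051)&(P[:,2]<.058)]; print(np.percentile(B[:,0],[2,50,98]))
S=P[(P[:,1]>-.15)&(P[:,1]<-.095)&(P[:,0]>.58)&(P[:,0]<.66)&(P[:,2]>.049)&(P[:,2]<.056)]; print('stop top',np.percentile(S[:,1],[2,50,98]))
E
```

```text
tcp [0.5814 0.0345 0.2479] 18.4
4030 ((0.6301475167274475, 0.1008293479681015), 0.0318324938416481) 0.04928016822957529 [-0.002  0.003  0.049]
7745 ((0.6286669969558716, 0.022758491337299347), 0.05032234266400337) 0.0493741549426478 [-0.002  0.001  0.049]
4138 ((0.6269553899765015, -0.054236285388469696), 0.03332284465432167) 0.04925002963625905 [-0.001 -0.004  0.049]
0.02 (43, array([0.6793, 0.6794, 0.6795]))
-0.12 (63, array([0.6742, 0.6759, 0.6787]))
0.13 (105, array([0.6795, 0.6796, 0.6797]))
-0.05 (105, array([0.6789, 0.6791, 0.6792]))
[0.67912198 0.68319046 0.68708993]
stop top [-0.11855052 -0.11226976 -0.106591  ]
```

View pics/w11.png

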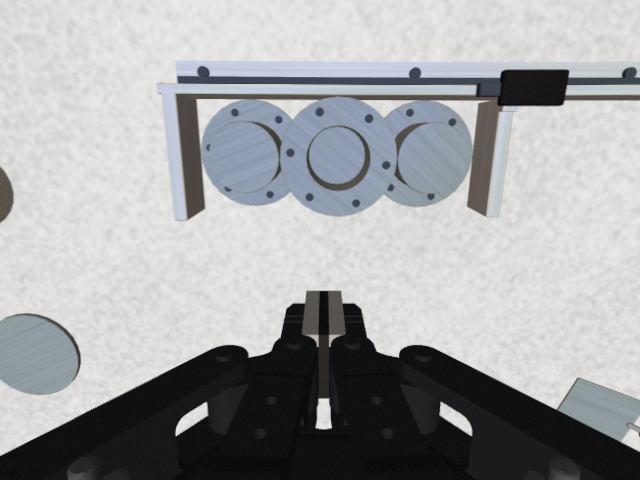

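```bash
python3 - <<'E'
from w import *
from scipy.optimize import least_squares
P=np.load('w11.npy').reshape(-1,3); P=P[np.isfinite(P[:,0])]
for n,y0,ya,yb in(('first',.104,.1,.16),('last',-.055,-.11,-.05)):
    for z0,z1,r in((.0025,.008,.05),(.046,.0515,.03)):
        Q=P[(P[:,2]>z0)&(P[:,2]<z1)&(P[:,1]>ya)&(P[:,1]<yb)&(P[:,0]<.677)&(np.hypot(P[:,0]-.628,P[:,1]-y0)<r+.006)]
        d=Q[:,:2]-[.628,y0]; a=np.degrees(np.arctan2(d[:,1],d[:,0])); e=[]
        for t in range(-180,180,6):
            q=Q[(a>=t)&(a<t+6)]
            if len(q)>4:
                rr=np.hypot(q[:,0]-.628,q[:,1]-y0); e.append(q[np.argsort(rr)[-2],:2])
        e=np.array(e); s=least_squares(lambda p:np.hypot(*(e-p[:2]).T)-p[2],[.628,y0,r],loss='soft_l1',f_scale=.0005)
        print(n,r,s.x.round(4),len(e),np.abs(s.fun).mean().round(4))
E
```

```text
first 0.05 [0.629  0.1062 0.0482] 32 0.0013
first 0.03 [0.6298 0.1041 0.0283] 41 0.0036
last 0.05 [ 0.6287 -0.059   0.0485] 34 0.0012
last 0.03 [ 0.6291 -0.0621  0.0253] 44 0.0038
```

```bash
python3 -c "
from plant import ctrl
print(ctrl.sign_off())"
```

```text
the job is handed in; nothing more can be done
None
```

The three caps stand flat in the rack in the order asked, with alternating brims and each within about 1 mm of the back wall. The stop is at its hard end, the arm is clear, and I signed off at about 18 s. While I dragged it in, the crown-down cap tilted about 20° for a moment, settled flat again and was never tipped over.

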